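Find the solid padlock by its weight and put it away

TASK

Three padlocks on the rubber mat look the same, but one is real and about twice as heavy as the other two, which are hollow display dummies: find it by its weight, lay it gently (do not drop it) in the open drawer of the low grey cabinet, and push the drawer fully shut, home against its stop. The two dummies must end up lying flat on the mat, and everything else on the bench stays where it is.

Things in the scene. Friction and masses are not known exactly. Their poses are not given: they have to be found in the camera images.
- padlock_1: one of three like padlocks lying flat: brass block 60 (x) x 55 (y) x 28 (z) mm, its 10 mm thick steel shackle (44 mm wide) reaching 48 mm beyond the +x end. Origin: centre of the block's underside; x towards the shackle, z up. One padlock is real, 560 to 710 g, two are hollow, 250 to 350 g; neither number nor place tells which
- padlock_2: one of three like padlocks lying flat: brass block 60 (x) x 55 (y) x 28 (z) mm, its 10 mm thick steel shackle (44 mm wide) reaching 48 mm beyond the +x end. Origin: centre of the block's underside; x towards the shackle, z up. One padlock is real, 560 to 710 g, two are hollow, 250 to 350 g; neither number nor place tells which
- padlock_3: one of three like padlocks lying flat: brass block 60 (x) x 55 (y) x 28 (z) mm, its 10 mm thick steel shackle (44 mm wide) reaching 48 mm beyond the +x end. Origin: centre of the block's underside; x towards the shackle, z up. One padlock is real, 560 to 710 g, two are hollow, 250 to 350 g; neither number nor place tells which
- mat: black rubber mat fixed to the bench, 190 (x) x 400 (y) x 3 mm, on which the padlocks lie side by side at the start. Origin: centre of its underside (bench level)
- cabinet: low grey steel cabinet with one drawer, fixed to the bench, 280 (x) x 260 (y) x 90 mm high. Origin: centre of its underside; its front faces its own -x, and the drawer slides out to its -x
- cabinet_drawer0 (a joint): how far the drawer is pulled out, m: 0 fully shut (against its stop), at most 0.197; it starts open, 0.145 to 0.18. Light friction, no spring
- drawer_floor (a point): centre of the drawer's inner floor (moves with it; axes as the cabinet's), 22 mm above the bench. Inside it reaches 117 mm either way in x, 109 mm in y; walls 46 mm high, front panel 15 mm thick, its top 55 mm above this floor. The rear of the drawer is under the cabinet's top, whose front edge lies at x = (joint value) - 0.124 m from here: 139 to 174 mm are open above
- cabinet_drawer0_handle (a point): middle of the steel bar handle on the drawer's front: a level bar 120 mm long along the cabinet's y, its middle line 35 mm in front of the front panel and 52 mm above the bench
- hammer: bystander: small hammer with a wooden handle, 200 mm long, lying. Origin: under its middle
- oil: bystander: white oil bottle, 56 mm in diameter, 140 mm high, standing. Origin: centre of its underside
- screwdriver: bystander: screwdriver 200 mm long, lying. Origin: under its middle
- wrench: bystander: wrench 150 mm long, lying. Origin: under its middle
- brush: bystander: brush 160 mm long, lying. Origin: under its middle
- cup: bystander: white mug, 76 mm in diameter, 85 mm high. Origin: centre of its underside
- tin: bystander: aluminium tray of key blanks, 130 x 90 x 30 mm, standing on top of the cabinet. Origin: centre of its underside
Things that resemble listed ones, but are neither listed nor needed, are in the scene too. Leave any pink or turquoise look-alike of the padlock_1 alone.

How it is judged (in metres and radians):
On the way, in this order (a step that is already met when the one before it is completed fails the run):
1. the heavy padlock lies in the drawer, let go ((((x of padlock_1 in the frame of drawer_floor between -0.115 and 0.115 m and y of padlock_1 in the frame of drawer_floor between -0.105 and 0.105 m and z of padlock_1 in the frame of drawer_floor between -0.01 and 0.03 m and contact force between padlock_1 and cabinet above 4.4 N) and contact force between padlock_1 and the fingers below 0.1 N) or ((x of padlock_2 in the frame of drawer_floor between -0.115 and 0.115 m and y of padlock_2 in the frame of drawer_floor between -0.105 and 0.105 m and z of padlock_2 in the frame of drawer_floor between -0.01 and 0.03 m and contact force between padlock_2 and cabinet above 4.4 N) and contact force between padlock_2 and the fingers below 0.1 N) or ((x of padlock_3 in the frame of drawer_floor between -0.115 and 0.115 m and y of padlock_3 in the frame of drawer_floor between -0.105 and 0.105 m and z of padlock_3 in the frame of drawer_floor between -0.01 and 0.03 m and contact force between padlock_3 and cabinet above 4.4 N) and contact force between padlock_3 and the fingers below 0.1 N))), for 0.2 s.
2. the drawer is pushed fully shut with it inside (value of joint cabinet_drawer0 below 0.005 m and (((x of padlock_1 in the frame of drawer_floor between -0.115 and 0.115 m and y of padlock_1 in the frame of drawer_floor between -0.105 and 0.105 m and z of padlock_1 in the frame of drawer_floor between -0.01 and 0.03 m and contact force between padlock_1 and cabinet above 4.4 N) and contact force between padlock_1 and the fingers below 0.1 N) or ((x of padlock_2 in the frame of drawer_floor between -0.115 and 0.115 m and y of padlock_2 in the frame of drawer_floor between -0.105 and 0.105 m and z of padlock_2 in the frame of drawer_floor between -0.01 and 0.03 m and contact force between padlock_2 and cabinet above 4.4 N) and contact force between padlock_2 and the fingers below 0.1 N) or ((x of padlock_3 in the frame of drawer_floor between -0.115 and 0.115 m and y of padlock_3 in the frame of drawer_floor between -0.105 and 0.105 m and z of padlock_3 in the frame of drawer_floor between -0.01 and 0.03 m and contact force between padlock_3 and cabinet above 4.4 N) and contact force between padlock_3 and the fingers below 0.1 N))), for 0.2 s.
At the end, for the whole second after the job is handed in: The drawer is shut to within 5 mm of its stop; the heavy padlock (told by its weight on the drawer, over 4.4 N) lies at rest inside it; the two light ones lie flat and at rest on the mat (origin over the mat) (value of joint cabinet_drawer0 below 0.005 m and (((x of padlock_1 in the frame of drawer_floor between -0.115 and 0.115 m and y of padlock_1 in the frame of drawer_floor between -0.105 and 0.105 m and z of padlock_1 in the frame of drawer_floor between -0.01 and 0.03 m and contact force between padlock_1 and cabinet above 4.4 N) and linear speed of padlock_1 below 0.02 m/s and (x of padlock_2 in the frame of mat between -0.095 and 0.095 m and y of padlock_2 in the frame of mat between -0.2 and 0.2 m and z of padlock_2 in the frame of mat between -0.01 and 0.015 m and angle between padlock_2's own z axis and vertical below 0.35 rad and linear speed of padlock_2 below 0.02 m/s) and (x of padlock_3 in the frame of mat between -0.095 and 0.095 m and y of padlock_3 in the frame of mat between -0.2 and 0.2 m and z of padlock_3 in the frame of mat between -0.01 and 0.015 m and angle between padlock_3's own z axis and vertical below 0.35 rad and linear speed of padlock_3 below 0.02 m/s)) or ((x of padlock_2 in the frame of drawer_floor between -0.115 and 0.115 m and y of padlock_2 in the frame of drawer_floor between -0.105 and 0.105 m and z of padlock_2 in the frame of drawer_floor between -0.01 and 0.03 m and contact force between padlock_2 and cabinet above 4.4 N) and linear speed of padlock_2 below 0.02 m/s and (x of padlock_1 in the frame of mat between -0.095 and 0.095 m and y of padlock_1 in the frame of mat between -0.2 and 0.2 m and z of padlock_1 in the frame of mat between -0.01 and 0.015 m and angle between padlock_1's own z axis and vertical below 0.35 rad and linear speed of padlock_1 below 0.02 m/s) and (x of padlock_3 in the frame of mat between -0.095 and 0.095 m and y of padlock_3 in the frame of mat between -0.2 and 0.2 m and z of padlock_3 in the frame of mat between -0.01 and 0.015 m and angle between padlock_3's own z axis and vertical below 0.35 rad and linear speed of padlock_3 below 0.02 m/s)) or ((x of padlock_3 in the frame of drawer_floor between -0.115 and 0.115 m and y of padlock_3 in the frame of drawer_floor between -0.105 and 0.105 m and z of padlock_3 in the frame of drawer_floor between -0.01 and 0.03 m and contact force between padlock_3 and cabinet above 4.4 N) and linear speed of padlock_3 below 0.02 m/s and (x of padlock_1 in the frame of mat between -0.095 and 0.095 m and y of padlock_1 in the frame of mat between -0.2 and 0.2 m and z of padlock_1 in the frame of mat between -0.01 and 0.015 m and angle between padlock_1's own z axis and vertical below 0.35 rad and linear speed of padlock_1 below 0.02 m/s) and (x of padlock_2 in the frame of mat between -0.095 and 0.095 m and y of padlock_2 in the frame of mat between -0.2 and 0.2 m and z of padlock_2 in the frame of mat between -0.01 and 0.015 m and angle between padlock_2's own z axis and vertical below 0.35 rad and linear speed of padlock_2 below 0.02 m/s)))); the robot touches nothing.
It fails at once if a padlock is dropped or flung into the drawer (over 0.9 m/s inside it) ((x of padlock_1 in the frame of drawer_floor between -0.115 and 0.115 m and y of padlock_1 in the frame of drawer_floor between -0.105 and 0.105 m and z of padlock_1 in the frame of drawer_floor between -0.01 and 0.07 m and linear speed of padlock_1 above 0.9 m/s) or (x of padlock_2 in the frame of drawer_floor between -0.115 and 0.115 m and y of padlock_2 in the frame of drawer_floor between -0.105 and 0.105 m and z of padlock_2 in the frame of drawer_floor between -0.01 and 0.07 m and linear speed of padlock_2 above 0.9 m/s) or (x of padlock_3 in the frame of drawer_floor between -0.115 and 0.115 m and y of padlock_3 in the frame of drawer_floor between -0.105 and 0.105 m and z of padlock_3 in the frame of drawer_floor between -0.01 and 0.07 m and linear speed of padlock_3 above 0.9 m/s)).
It fails at once if one of the other things on the bench is moved by more than 40 mm (distance of any of hammer, oil, screwdriver, wrench, brush, cup, tin from where it was at the start of the episode above 0.04 m).
It also fails if it takes over 70 s, if anything falls off the work surface, if the arm or the gripper's body presses on something with over 40 N, if the wrist force passes 120 N, or if a joint passes its speed limit or range.

ROBOT

A 6-joint arm with a two-finger parallel gripper is mounted at the origin on the work surface. World frame = base frame: x ahead of the robot, y to its left, z up, the work surface at z = 0. Lengths are in mm, angles in degrees, forces in N, time in s.
With the tool pointing down it reaches from about 350 to 725 mm from the base axis. Payload 4.3 kg.
Tool frame: the origin (TCP) lies midway between the tips of the shut fingers; the grasp point (between the pads) lies 19 mm behind it; z points along the fingers, y is the line along which they close (so a half turn about z gives the same grasp; the last joint's range is limited). The gripper opens to 85 mm and grips with 20 to 120 N. Pads are 22 mm wide; open, the fingers measure 114 mm over their backs; the gripper's body (76 mm by 85 mm) begins 54 mm behind the grasp point. The pads swing forward as they close: fully open they stand 13 mm farther back than shut.
Start: joints at [-77.939, 21.618, 4.641, 73.018, 0, 83.68], TCP at [181.324, -545.7, 231.329] pointing down, gripper open.
Joint ranges: [-156.06, 156.06], [-48.1, 94.91], [-58.44, 69.94], [-101.28, 121.22], [-78.64, 73.56], [-180, 180]. Speed limits (degrees/s): [147.25, 147.25, 180, 180, 180, 180].

INTERFACE

Orientations are given as [roll, pitch, yaw] about the fixed x, y, z axes, in that order (R = Rz(yaw) Ry(pitch) Rx(roll)).
In Python, from workcell import status, optics, sign_off, recognise, outline_of gives the robot as it stands.
- The arm moves only by the shell command python3 -m creep 'ROWS' [OPENING] [FORCE]. ROWS is JSON, a list of rows, each a list of 2 entries, a list of its own where there are three numbers: the shift along the tool's x, y, z in cm, then the turn, a rotation vector about the tool's x, y, z in degrees. In form: [[[dx, dy, dz], [rx, ry, rz]], ...]. A call has 1 to 8 rows; each row shifts and turns the commanded pose from where the row before left it, along the tool's axes as they then stand; what a row does not reach is not made up. A row lasts 1/10 s, in which the tool goes at most 50 mm and 8.59 degrees, less where a joint would pass 70% of its speed; a pose out of reach is approached as far as the arm can. A call is refused whole if a number of a shift passes 5 or a number of a turn 8.59, either way. A call with a gripper value outside its range is refused whole. OPENING is the opening, from 0 (shut) to 1 (fully open), set as the call begins (- or left out, the last holds). The fingers move at their own pace and stop on an object; FORCE is the grip in N (left out, the last holds). Time passes only in rows, so rows that do not move let the fingers close. It gives the time, the measured TCP pose, the force, the opening and the grip force at its end, in the units of the state.
- status.get_state(): the state, without advancing time (a new reading comes with each control period).
- optics.snapshot(name): name is "scene" or "top" or "wrist"; returns a dict with "image" (420x560x3 uint8, blue, green, red), "intrinsics" (3x3 intrinsics, pixels), "R" (3x3) and "t" (3): a world point X has camera coordinates R X + t. Camera axes: x right, y down, z forward; pixel columns grow to the right and rows downward; lengths in mm; the calibration is good to about 2 mm. A picture is of the moment at which its call begins. There is no depth.
- sign_off(): hands the job in; it is judged then, once.
Trained networks look in the newest picture that a camera, given by its name, has taken for a name from the list of things; names that differ only in an ending like _2 or _b are one class to them, and where a whole thing is asked for, a point or a joint stands for the part that bears it (a point fixed in the world has none). Each returns a list of dicts, best first, with "p" (0 to 1); they miss things now and then, are a little off and sometimes report something else, mostly with a low value. They report only what shows in the picture. A call takes as long as a camera call. They do not tell look-alikes from the thing itself.
- recognise(camera, target): "rect" ([centre column, centre row, width, height] in pixels, round what is visible of it).
- outline_of(camera, target): "region" (420x560 bool, what is visible of it) and "rect" ([centre column, centre row, width, height] in pixels, round what is visible of it).
The state is a dict: "time": time; "joints": joint angles; "qd": joint speeds; "joint_efforts": joint torques, N m; "ee_pos": TCP position; "tcp_rot": TCP orientation; "wrist_force": force on the tool from outside, world axes, zero at the start; "wrist_torque": the same for the moment, N m; "grip_width": opening from 0.0 (shut) to 1.0 (fully open); "gripper_force": force on a finger pad.
Only numpy, scipy, OpenCV 4.12 (cv2) and the standard library are available. Lean on these libraries where they do the work, as an engineer would, in place of code of your own. Each camera call takes 0.05 s, during which the arm holds its last target. There are 200 camera calls.

## Working session

There is one attempt and no reset: what is moved stays moved. The work goes in short steps, Python scripts to look and compute and a shell command to move; the robot and the scene stay as the last step left them, time stands still between calls to the robot, and variables do not carry over. Pictures are saved under pics/ and viewed, at most 10 in all, crops included, and the job is handed in when it is done.

```bash
mkdir -p pics; ls
python3 - <<'E'
from workcell import status, optics, recognise, outline_of
import cv2,numpy as np
s=status.get_state()
for k in s: print(k,s[k])
ims=[]
for c in ["scene","top"]:
    d=optics.snapshot(c); cv2.imwrite(f"pics/{c}0.png",d["image"]); 
    print(c,np.round(d["intrinsics"],1).tolist(),np.round(d["R"],4).tolist(),np.round(d["t"],1).tolist())
    for n in ["padlock_1","mat","cabinet","drawer_floor","cabinet_drawer0_handle"]:
        print(n,[(np.round(r["rect"],1).tolist(),round(r["p"],2)) for r in recognise(c,n)])
E
```

```text
pics
time 0.0
joints [-7.79391292e+01  2.16624058e+01  4.56147127e+00  7.30174413e+01
  5.31745808e-04  8.36805541e+01]
qd [ 0.02089767  0.06654497 -0.04693364  0.02355734  0.02611232 -0.00756244]
joint_efforts [-4.10812872e-04 -4.63603592e+01  2.69875288e+01  2.08325725e-02
 -9.09030359e-05 -7.00687252e-06]
ee_pos [ 181.18295837 -545.01202098  230.34591933]
tcp_rot [-1.79882402e+02 -1.35583270e-02  1.83803023e+01]
wrist_force [-0.7437492  -0.72818138  0.23956399]
wrist_torque [ 0.02409063 -0.02000923 -0.00830482]
gripper_force 0.0
grip_width 1.0057612231795572
scene [[392.9, 0.0, 287.8], [0.0, 392.9, 212.9], [0.0, 0.0, 1.0]] [[0.3468, 0.9379, -0.0008], [0.7496, -0.2776, -0.6009], [-0.5638, 0.2078, -0.7993]] [-151.9, -355.5, 1842.7]
padlock_1 [([208.8, 303.8, 27.8, 30.2], 0.94), ([266.7, 220.7, 19.2, 25.5], 0.77), ([307.1, 188.6, 24.8, 13.9], 0.68), ([422.2, 195.6, 14.6, 30.8], 0.6), ([236.6, 232.6, 18.2, 21.5], 0.57), ([155.9, 215.9, 23.1, 22.1], 0.54)]
mat [([241.2, 241.2, 114.7, 80.1], 0.69)]
cabinet [([385.9, 235.1, 119.7, 118.6], 0.68), ([379.3, 234.6, 41.0, 37.7], 0.32)]
drawer_floor [([365.0, 195.4, 76.6, 46.2], 0.88)]
cabinet_drawer0_handle [([252.8, 287.9, 26.1, 58.0], 0.61)]
top [[471.7, 0.0, 281.6], [0.0, 471.7, 206.2], [0.0, 0.0, 1.0]] [[-0.0188, -0.9997, 0.0159], [-0.9837, 0.0157, -0.1793], [0.179, -0.019, -0.9837]] [-35.0, 560.2, 1403.8]
padlock_1 [([376.7, 209.9, 19.2, 29.5], 0.88), ([342.1, 224.8, 17.9, 36.5], 0.88), ([428.5, 286.3, 29.2, 35.0], 0.88), ([301.1, 228.3, 19.9, 35.2], 0.87), ([386.8, 150.7, 33.0, 29.0], 0.86), ([236.7, 266.1, 32.3, 19.9], 0.61), ([266.5, 154.4, 18.0, 20.1], 0.55)]
mat [([100.2, 202.2, 21.6, 48.6], 0.68), ([338.2, 222.8, 134.6, 82.2], 0.66)]
cabinet [([176.7, 174.9, 97.5, 156.9], 0.84), ([102.2, 202.7, 21.4, 49.5], 0.24)]
drawer_floor [([169.4, 216.0, 90.1, 82.2], 0.91)]
cabinet_drawer0_handle [([172.7, 217.2, 88.7, 71.5], 0.85)]
```

```bash
python3 -c "
import cv2
a=cv2.imread('pics/top0.png');cv2.imwrite('pics/top0c.png',cv2.resize(a[70:350,60:460],None,fx=2,fy=2,interpolation=cv2.INTER_CUBIC))
a=cv2.imread('pics/scene0.png');cv2.imwrite('pics/sc0c.png',cv2.resize(a[130:330,130:460],None,fx=2.4,fy=2.4,interpolation=cv2.INTER_CUBIC))"
```

```text
(no output)
```

View pics/top0c.png

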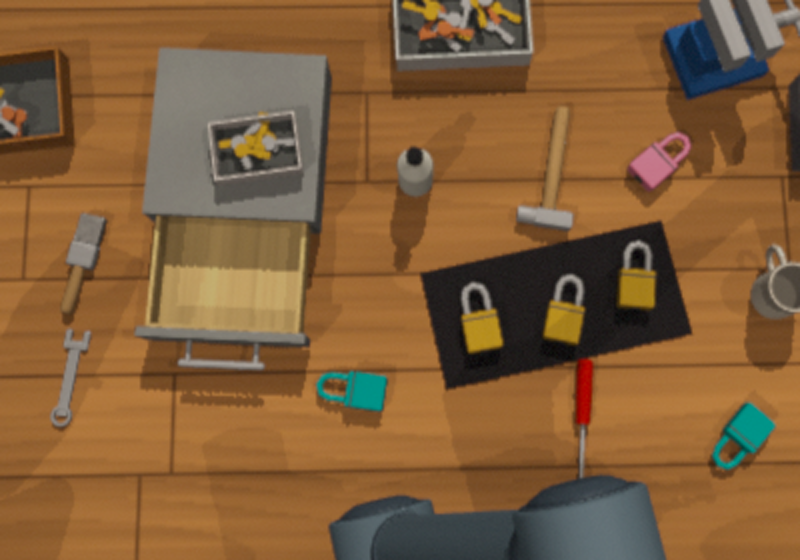

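View pics/sc0c.png

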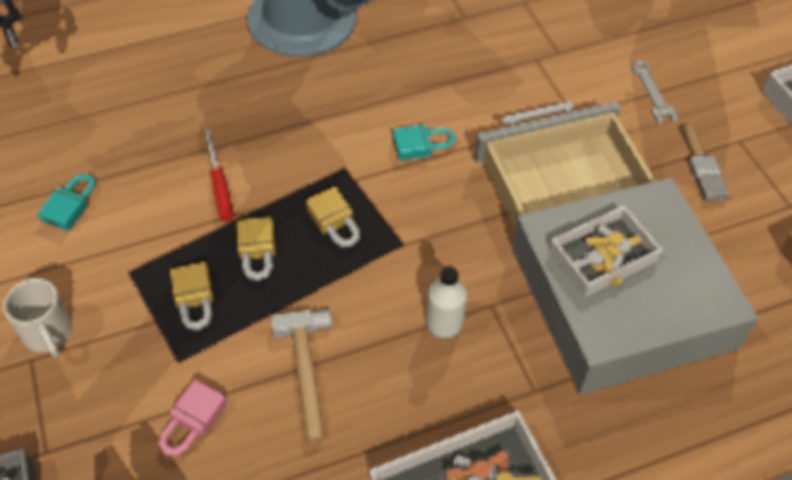

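The top view shows three brass padlocks on the black mat, centred near (300,232), (342,229) and (378,213) in full-image pixels, with their shackles pointing to +x. The open drawer's front panel runs from (128,236) to (212,240), and the handle is at about (171,251). The pink and turquoise locks are look-alikes. The scene view agrees.

```bash
cat > h.py <<'E'
import numpy as np,cv2
from workcell import status, optics, recognise, outline_of
def ray(d,p):
    K,R,t=[np.array(d[k],float) for k in("intrinsics","R","t")]
    v=R.T@np.linalg.solve(K,[p[0],p[1],1.]); return -R.T@t, v/np.linalg.norm(v)
def onz(d,p,z):
    o,v=ray(d,p); return o+v*(z-o[2])/v[2]
def tri(obs):
    A=np.zeros((3,3));b=np.zeros(3);L=[ray(d,p) for d,p in obs]
    for o,v in L: M=np.eye(3)-np.outer(v,v);A+=M;b+=M@o
    X=np.linalg.solve(A,b); return X,[round(float(np.linalg.norm((np.eye(3)-np.outer(v,v))@(X-o))),1) for o,v in L]
def proj(d,X):
    c=np.array(d["R"])@X+np.array(d["t"]);p=np.array(d["intrinsics"])@c;return p[:2]/p[2]
def gold(im):
    h=cv2.cvtColor(im,cv2.COLOR_BGR2HSV); return cv2.inRange(h,(17,120,90),(32,255,255))
E
python3 - <<'E'
from h import *
D={c:optics.snapshot(c) for c in("top","scene")}
cent={}
for c,d in D.items():
    n,l,st,ce=cv2.connectedComponentsWithStats(gold(d["image"]))
    for i in range(1,n):
        if st[i,4]>80:
            (cx,cy),wh,a=cv2.minAreaRect(np.argwhere(l==i)[:,::-1].astype(np.float32))
            print(c,ce[i].round(1),st[i,4],np.round(wh,1),round(a,1),onz(d,ce[i],31).round(0))
# drawer points, top crop / scene crop pixel
T=lambda x,y:(60+x/2,70+y/2); S=lambda x,y:(130+x/2.4,130+y/2.4)
P={"panelL":((137,329),(619,106)),"panelR":((306,338),(480,138)),"hL":((183,362),(572,105)),"hR":((262,366),(506,121)),
"cabFL":((148,212),(675,184)),"cabFR":((320,219),(522,220)),"cabBL":((160,48),(752,318)),"cabBR":((328,57),(580,374)),
"mat1":((422,273),(402,242)),"mat2":((446,388),(346,170)),"mat3":((690,332),(131,272)),"mat4":((662,223),(180,360)),"bottle":((414,156),(448,273)),"cup":((788,250),(35,285))}
for k,(a,b) in P.items():
    X,e=tri([(D["top"],T(*a)),(D["scene"],S(*b))]);print(k,X.round(0),e)
E
```

```text
top [271.2  72. ] 157 [17.5 14.1] 40.6 [1014.  -19.   31.]
top [ 47.8 119.2] 299 [21.5 21.1] 20.6 [859. 700.  31.]
top [337.6 147.4] 237 [ 6.1 49.5] 8.1 [ 752. -228.   31.]
top [483.2 136.8] 157 [17.4 21.9] 25.2 [ 781. -702.   31.]
top [187.4 141.6] 190 [16.2 22.7] 48.4 [778. 252.  31.]
top [173.7 206.2] 3660 [79.4 54.4] 2.4 [569. 291.  31.]
top [ 12.5 208.3] 162 [18.7 12.2] 74.1 [570. 788.  31.]
top [378.5 213.5] 336 [19. 17.] 90.0 [ 535. -348.   31.]
top [341.6 230.4] 342 [18.  19.4] 11.3 [ 484. -230.   31.]
top [300.7 234.7] 354 [19.6 18. ] 78.7 [ 473. -103.   31.]
scene [ 22.3 159.2] 1315 [30.1 53.7] 68.2 [ -185. -1004.    31.]
scene [266.7 216.6] 229 [16.9 15.3] 56.3 [ 480. -103.   31.]
scene [236.1 228.3] 229 [16.6 15.2] 84.3 [ 492. -229.   31.]
scene [500.7 232.4] 200 [16.9 18.9] 85.2 [857. 700.  31.]
scene [382.  233.4] 127 [14.8 15.1] 83.7 [705. 279.  31.]
scene [209.2 248.1] 257 [17.6 15.9] 80.5 [ 543. -346.   31.]
scene [117.  337.8] 137 [ 8.7 29.5] 54.8 [ 767. -697.   31.]
scene [344.9 335. ] 179 [19.2 17.1] 9.5 [1009.  -18.   31.]
scene [305.7 349.7] 89 [18.7  6.7] 17.1 [1009. -152.   31.]
scene [ 95.9 359.2] 163 [32.  13.2] 7.9 [ 813. -764.   31.]
panelL [478. 417.  73.] [2.7, 2.7]
panelR [460. 166.  73.] [3.7, 3.7]
hL [430. 355.  50.] [4.5, 4.5]
hR [422. 235.  47.] [3.1, 3.1]
cabFL [659. 411.  77.] [7.4, 7.4]
cabFR [642. 149.  85.] [8.5, 8.5]
cabBL [915. 390.  89.] [1.7, 1.7]
cabBR [903. 128.  74.] [3.4, 3.4]
mat1 [568. -10.   6.] [1.8, 1.8]
mat2 [387. -44.  -7.] [2.8, 2.8]
mat3 [ 467. -432.   -1.] [3.3, 3.3]
mat4 [ 646. -396.   -0.] [5.2, 5.2]
bottle [721.  -2. 135.] [1.2, 1.2]
cup [ 563. -540.  165.] [3.0, 3.0]
```

```bash
cat >> h.py <<'E'
from scipy.spatial.transform import Rotation as Ro
def go(x,y,z,yaw):
    s=status.get_state();R=Ro.from_euler("xyz",s["tcp_rot"],degrees=True);G=Ro.from_euler("xyz",[180,0,yaw],degrees=True)
    print("t %.1f"%s["time"],"at",np.round(s["ee_pos"],1),np.round(s["tcp_rot"],1),"F",np.round(s["wrist_force"],1),"g %.2f"%s["grip_width"])
    print("shift cm",np.round(R.inv().apply(np.array([x,y,z])-s["ee_pos"])/10,2),"turn",np.round((R.inv()*G).as_rotvec(degrees=True),1))
E
python3 -m creep '[[[5,-1,0.3],[0,0,0]],[[5,-1,0.3],[0,0,0]],[[5,-1,0.3],[0,0,0]],[[5,-1,0.3],[0,0,0]],[[5,-1,0.3],[0,0,0]],[[5,-1,0.3],[0,0,0]],[[5,-0.7,0.3],[0,0,0]],[[2,-0.5,0.3],[0,0,0]]]' 1
python3 -m creep '[[[0,0,0],[0,0,7]],[[0,0,0],[0,0,7]],[[0,0,0],[0,0,4.4]],[[0,0,0],[0,0,0]],[[0,0,0],[0,0,0]]]'
python3 - <<'E'
from h import *
go(540,-347,200,0)
d=optics.snapshot("wrist");cv2.imwrite("pics/w1.png",d["image"])
R=np.array(d["R"]);print("cam",(-R.T@d["t"]).round(0),R[2].round(2),np.array(d["intrinsics"])[0])
print([(np.round(r["rect"]).tolist(),round(r["p"],2)) for r in recognise("wrist","padlock_1")])
E
```

```text
time: 1.5
ee_pos: [507.3, -361.7, 207.4]
tcp_rot: [180.0, -0.1, 18.6]
wrist_force: [-0.5, -0.4, -0.7]
grip_width: 0.999
gripper_force: 0.0
time: 2.0
ee_pos: [503.6, -364.2, 207.7]
tcp_rot: [180.0, 0.0, 0.1]
wrist_force: [0.0, 0.1, -0.6]
grip_width: 0.999
gripper_force: 0.0
t 2.0 at [ 503.6 -364.2  207.7] [1.8e+02 0.0e+00 1.0e-01] F [ 0.   0.1 -0.6] g 1.00
shift cm [ 3.64 -1.71  0.77] turn [0.  0.  0.1]
cam [ 581. -365.  351.] [-0.3   0.   -0.95] [333.03183348   0.         276.68991684]
[([145.0, 179.0, 64.0, 107.0], 0.83), ([371.0, 346.0, 47.0, 60.0], 0.79), ([34.0, 188.0, 68.0, 100.0], 0.66), ([259.0, 126.0, 59.0, 120.0], 0.63)]
```

View pics/w1.png

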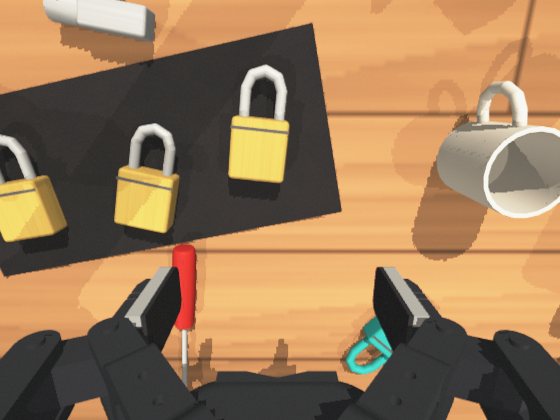

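The wrist view shows the right lock at (259,149), the middle one at (147,198) and the left one at (30,208), all lying flat with shackles pointing away. Next I take a second wrist view shifted in y and fit the block model, with height left free.

```bash
cat >> h.py <<'E'
from scipy.optimize import minimize
def bmask(im):
    h=cv2.cvtColor(im,cv2.COLOR_BGR2HSV); return cv2.inRange(h,(12,110,60),(34,255,255))
def fit(views,x0,zfree=True):
    C=np.array([[x,y,z] for x in(-30,30) for y in(-27.5,27.5) for z in(0,28)])
    def cost(q):
        X=Ro.from_euler("z",q[3],degrees=True).apply(C)+q[:3];c=0
        for d,m in views:
            P=np.array([proj(d,p) for p in X]);H=np.zeros(m.shape,np.uint8)
            cv2.fillConvexPoly(H,np.round(cv2.convexHull((P*16).astype(np.float32))).astype(np.int32),255,shift=4)
            D=cv2.dilate(H,np.ones((21,21)))&m   # only gold near the model
            c+=1-np.count_nonzero(H&m)/max(1,np.count_nonzero(H|D))
        return c/len(views)
    S=np.array([x0]+[np.array(x0)+e for e in np.diag([8,8,8,8.])])
    r=minimize(cost,x0,method="Nelder-Mead",options=dict(initial_simplex=S,maxiter=250)); return r.x.round(1),round(r.fun,3)
E
python3 - <<'E'
from h import *
import pickle
pickle.dump(optics.snapshot("wrist"),open("w1.pkl","wb"))
E
python3 -m creep '[[[0,-3,0],[0,0,0]],[[0,-4,0],[0,0,0]],[[0,-4,0],[0,0,0]],[[0,-3,0],[0,0,0]],[[0,0,0],[0,0,0]],[[0,0,0],[0,0,0]]]' >/dev/null
python3 - <<'E'
from h import *
import pickle
a=pickle.load(open("w1.pkl","rb"));b=optics.snapshot("wrist");pickle.dump(b,open("w2.pkl","wb"))
V=[(d,bmask(d["image"])) for d in(a,b)]
for n,x0,v in(("right",[535,-348,3,0],V),("mid",[488,-230,3,-7],V),("left",[476,-103,3,8],V[1:])): print(n,fit(v,x0))
print("left2",fit([V[1]]+[(d,bmask(d["image"])) for d in(optics.snapshot("top"),)],[476,-103,3,8]))
cv2.imwrite("pics/w2.png",b["image"])
go(535,-348,100,0)
print([(np.round(r["rect"]).tolist(),round(r["p"],2)) for r in recognise("wrist","padlock_1")])
E
```

```text
right (array([ 534.8, -347.1,   -1.4,   -5.8]), np.float64(0.08))
mid (array([ 482.6, -229.6,   -1.4,  -12.9]), np.float64(0.112))
left (array([466.4, -95.5, -14.7,   9.8]), np.float64(0.064))
left2 (array([ 473.2, -103.1,    1.7,    9.8]), np.float64(0.098))
t 2.9 at [ 503.9 -225.2  207.8] [ 1.8e+02 -0.0e+00 -1.0e-01] F [-0.9  0.3  0.4] g 1.00
shift cm [ 3.12 12.27 10.8 ] turn [ 0.  -0.  -0.1]
[([22.0, 284.0, 40.0, 54.0], 0.97), ([401.0, 126.0, 71.0, 122.0], 0.87), ([285.0, 178.0, 60.0, 108.0], 0.87), ([159.0, 189.0, 71.0, 100.0], 0.67), ([516.0, 324.0, 79.0, 49.0], 0.63)]
```

```bash
python3 -m creep '[[[-2.1,0.4,3],[0,0,0]],[[0,0,4],[0,0,6.5]],[[0,0,4],[0,0,6.5]],[[0,0,0],[0,0,0]],[[0,0,0],[0,0,0]]]' 1 60 >/dev/null
python3 - <<'E'
from h import *
b=optics.snapshot("wrist");cv2.imwrite("pics/w3.png",b["image"])
print(fit([(b,bmask(b["image"]))],[483,-229.5,3,-13]))
go(483,-229.5,3,-13)
E
```

```text
(array([ 481.4, -229.5,   -5. ,  -12.8]), np.float64(0.08))
t 3.5 at [ 483.5 -229.3   99.2] [ 1.8e+02 -1.0e-01 -1.3e+01] F [ 0.6 -0.2  0.1] g 1.01
shift cm [-0.07  0.02  9.62] turn [ 0.  -0.1  0. ]
```

View pics/w3.png

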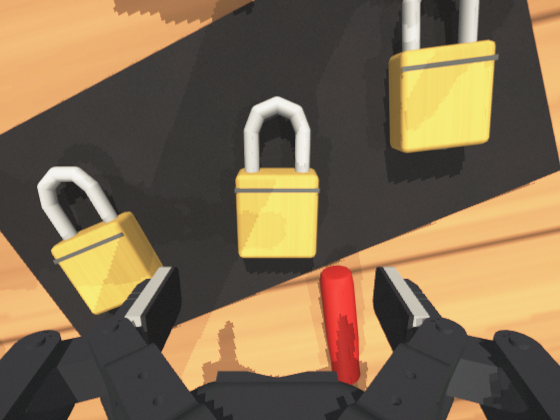

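The gripper is square to the middle lock, whose block centre sits at (277,213). The screwdriver handle at (345,320) is clear of the fingers. Now I descend, grip and lift.

```bash
python3 -m creep '[[[0,0,3],[0,0,0]],[[0,0,3],[0,0,0]],[[0,0,2.5],[0,0,0]],[[0,0,1],[0,0,0]],[[0,0,0],[0,0,0]],[[0,0,0],[0,0,0]]]' 1 60
python3 -m creep '[[[0,0,0],[0,0,0]],[[0,0,0],[0,0,0]],[[0,0,0],[0,0,0]],[[0,0,0],[0,0,0]],[[0,0,0],[0,0,0]],[[0,0,0],[0,0,0]],[[0,0,0],[0,0,0]]]' 0 60
python3 -m creep '[[[0,0,-0.5],[0,0,0]],[[0,0,-1],[0,0,0]],[[0,0,-1.5],[0,0,0]],[[0,0,-1],[0,0,0]],[[0,0,0],[0,0,0]],[[0,0,0],[0,0,0]],[[0,0,0],[0,0,0]]]'
for i in 1 2 3; do python3 -m creep '[[[0,0,0],[0,0,0]]]' | grep wrist_f; done
```

```text
time: 4.05
ee_pos: [484.3, -229.2, 4.6]
tcp_rot: [179.9, -0.2, -13.0]
wrist_force: [-0.2, -0.5, -0.1]
grip_width: 1.001
gripper_force: 0.0
time: 4.75
ee_pos: [483.8, -229.0, 4.3]
tcp_rot: [179.9, -0.2, -13.0]
wrist_force: [-0.4, -0.0, 5.7]
grip_width: 0.63
gripper_force: 65.5
time: 5.45
ee_pos: [482.0, -227.8, 42.0]
tcp_rot: [-180.0, 0.1, -13.0]
wrist_force: [0.0, 0.2, -6.2]
grip_width: 0.634
gripper_force: 64.9
wrist_force: [-0.1, 1.3, -6.1]
wrist_force: [0.3, 0.1, -6.5]
wrist_force: [0.9, 0.4, -7.6]
```

It weighs about 6.6 N (roughly 670 g), so the middle lock is the real one, since a dummy weighs at most 3.4 N. I'll carry it over the drawer.

```bash
python3 -m creep '[[[0,0,-2],[0,0,0]],[[0,0,-4],[0,0,0]],[[0,0,-4],[0,0,0]],[[0,-1,-3],[0,0,0]],[[-0.3,-3,0],[0,0,0]],[[-0.3,-4,0],[0,0,0]],[[-0.3,-4,0],[0,0,0]],[[-0.3,-4,0],[0,0,0]]]' >/dev/null
python3 -m creep '[[[-0.3,-4,0],[0,0,0]],[[-0.3,-4,0],[0,0,0]],[[-0.3,-4,0],[0,0,0]],[[-0.3,-4,0],[0,0,0]],[[-0.3,-4,0],[0,0,0]],[[-0.3,-4,0],[0,0,0]],[[-0.3,-4,0],[0,0,0]],[[-0.3,-2.6,0],[0,0,0]]]' >/dev/null
python3 -m creep '[[[0,-1.5,0],[0,0,-4.4]],[[0,0,0],[0,0,-4.3]],[[0,0,0],[0,0,0]],[[0,0,0],[0,0,0]]]'
python3 - <<'E'
from h import *
go(561,284,170,-4.3)
d=optics.snapshot("wrist");im=d["image"].copy()
C=np.array([601,281,22.]);R=Ro.from_euler("z",-4.3,degrees=True)
for z,col in((0,(0,0,255)),(46,(255,0,0))):
    P=np.array([proj(d,C+R.apply([x,y,z])) for x,y in((-117,-109),(-117,109),(49,109),(49,-109))])
    cv2.polylines(im,[P.round().astype(np.int32)],True,col,1)
cv2.imwrite("pics/w4.png",im)
E
```

```text
time: 7.75
ee_pos: [510.1, 105.7, 189.9]
tcp_rot: [-173.2, -0.9, 7.5]
wrist_force: [0.6, -0.0, -5.8]
grip_width: 0.631
gripper_force: 66.2
t 7.8 at [510.1 105.7 189.9] [-173.2   -0.9    7.5] F [ 0.6 -0.  -5.8] g 0.63
shift cm [  7.35 -16.64   4.1 ] turn [-6.9 -0.2 11.9]
```

View pics/w4.png

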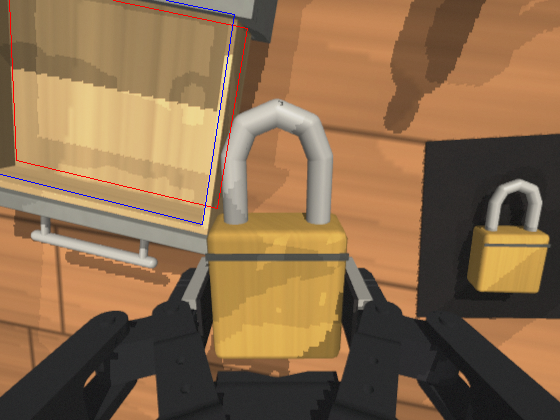

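The view shows the lock held squarely. The projected drawer outline (red is the floor, blue the wall top) matches the real drawer to within a few mm. Some rows were cut short and left a tilt, so I'll correct it with slower rows.

```bash
python3 -m creep '[[[0,0,0],[-2,0,3]],[[0,0,0],[-2.4,-0.2,4.5]],[[0,0,0],[-2.5,0,4.4]],[[0,0,0],[0,0,0]],[[0,0,0],[0,0,0]],[[0,0,0],[0,0,0]]]'
python3 -c "
from h import *
go(561,284,170,-4.3);print(status.get_state()['joints'].round(1))"
```

```text
time: 8.4
ee_pos: [509.9, 65.2, 189.8]
tcp_rot: [-178.1, 0.0, -0.9]
wrist_force: [-0.2, 1.0, -6.9]
grip_width: 0.625
gripper_force: 66.3
t 8.4 at [509.9  65.2 189.8] [-178.1    0.    -0.9] F [-0.2  1.  -6.9] g 0.63
shift cm [  4.75 -21.88   2.72] turn [-1.9  0.1  3.4]
[ -1.   15.4 -10.4  64.2   1.9 180. ]
```

Joint 6 has reached its 180° limit, so I turn the tool half a turn first and lay the lock with its shackle towards the drawer front.

```bash
python3 -m creep '[[[0,0,0],[-1.9,0,0]],[[0,0,0],[0,0,-4]],[[0,0,0],[0,0,-8]],[[0,0,0],[0,0,-8]],[[0,0,0],[0,0,-8]],[[0,0,0],[0,0,-8]],[[0,0,0],[0,0,-8]],[[0,0,0],[0,0,-8]]]' >/dev/null
python3 -m creep '[[[0,0,0],[0,0,-8]],[[0,0,0],[0,0,-8]],[[0,0,0],[0,0,-8]],[[0,0,0],[0,0,-8]],[[0,0,0],[0,0,-8]],[[0,0,0],[0,0,-8]],[[0,0,0],[0,0,-8]],[[0,0,0],[0,0,-8]]]' >/dev/null
python3 -m creep '[[[0,0,0],[0,0,-8]],[[0,0,0],[0,0,-8]],[[0,0,0],[0,0,-8]],[[0,0,0],[0,0,-8]],[[0,0,0],[0,0,-8]],[[0,0,0],[0,0,-8]],[[0,0,0],[0,0,-4]],[[0,0,0],[0,0,0]]]'
python3 -c "
from h import *
C=np.array([601,281,22.])+Ro.from_euler('z',-4.3,degrees=True).apply([-22,0,0]);print(C)
go(C[0],C[1],170,175.7);print(status.get_state()['joints'].round(1))"
```

```text
time: 10.8
ee_pos: [510.0, 60.1, 189.8]
tcp_rot: [179.8, -0.0, 167.6]
wrist_force: [-0.1, -0.2, -7.0]
grip_width: 0.63
gripper_force: 66.3
[579.06192706 282.64953199  22.        ]
t 10.8 at [510.   60.1 189.8] [179.8  -0.  167.6] F [-0.1 -0.2 -7. ] g 0.63
shift cm [-1.95 23.21  2.06] turn [ 0.2 -0.  -8.1]
[ -0.5  15.4 -10.3  64.3   0.2  12. ]
```

```bash
python3 -m creep '[[[-0.2,1.5,0],[0,0,0]],[[-0.3,3.3,0.5],[0,0,0]],[[-0.3,3.4,0.5],[0,0,0]],[[-0.3,3.5,0.5],[0,0,0]],[[-0.3,3.5,0.5],[0,0,0]],[[-0.3,3.5,0],[0,0,0]],[[-0.3,3,0],[0,0,0]],[[0,1.5,0],[0,0,0]]]' >/dev/null
python3 -m creep '[[[0,0,0],[0,0,-4]],[[0,0,0],[0,0,-4.1]],[[0,0,0],[0,0,0]],[[0,0,0],[0,0,0]],[[0,0,0],[0,0,0]]]'
python3 -c "
from h import *
go(579,282.6,24,175.7)
d=optics.snapshot('wrist');e=optics.snapshot('scene');cv2.imwrite('pics/w5.png',np.hstack([cv2.resize(d['image'],(400,300)),cv2.resize(e['image'][130:280,290:490],(400,300))]))"
```

```text
time: 12.1
ee_pos: [579.5, 282.3, 170.6]
tcp_rot: [179.8, -0.0, 175.5]
wrist_force: [-0.0, -0.5, -6.6]
grip_width: 0.634
gripper_force: 66.3
t 12.1 at [579.5 282.3 170.6] [179.8  -0.  175.5] F [-0.  -0.5 -6.6] g 0.63
shift cm [ 0.05 -0.04 14.66] turn [ 0.2 -0.  -0.2]
```

View pics/w5.png

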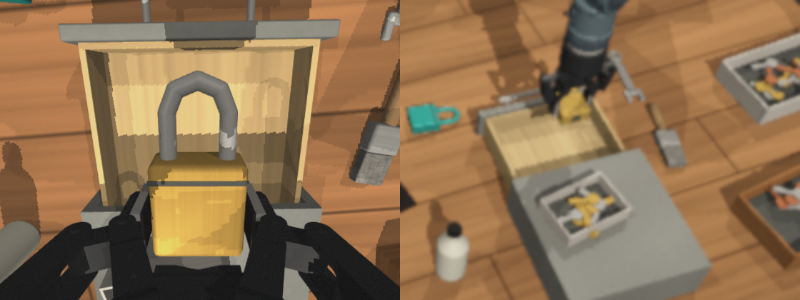

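The lock is centred between the drawer walls with its shackle towards the front panel, and clear of the cabinet edge. Lowering.

```bash
python3 -m creep '[[[0,0,2],[0,0,0]],[[0,0,4],[0,0,0]],[[0,0,4],[0,0,0]],[[0,0,2.5],[0,0,0]],[[0,0,1],[0,0,0]],[[0,0,0.5],[0,0,0]],[[0,0,0],[0,0,0]],[[0,0,0],[0,0,0]]]' |grep -E "ee|wrist"
python3 -m creep '[[[0,0,0.2],[0,0,0]],[[0,0,0.2],[0,0,0]],[[0,0,0],[0,0,0]],[[0,0,0],[0,0,0]]]' |grep -E "ee|wrist"
```

```text
ee_pos: [581.3, 283.3, 32.7]
wrist_force: [1.2, -0.7, -6.3]
ee_pos: [579.6, 282.7, 26.8]
wrist_force: [-0.9, 0.1, -6.7]
```

```bash
python3 -m creep '[[[0,0,0.1],[0,0,0]],[[0,0,0.1],[0,0,0]],[[0,0,0],[0,0,0]],[[0,0,0],[0,0,0]]]' |grep -E "ee|wrist"
python3 -m creep '[[[0,0,0.1],[0,0,0]],[[0,0,0],[0,0,0]],[[0,0,0],[0,0,0]]]' |grep -E "ee|wrist"
```

```text
ee_pos: [579.5, 282.7, 24.6]
wrist_force: [0.2, -0.2, -6.3]
ee_pos: [579.6, 282.7, 23.7]
wrist_force: [0.9, -0.1, -6.5]
```

```bash
python3 -m creep '[[[0,0,0.1],[0,0,0]],[[0,0,0],[0,0,0]],[[0,0,0],[0,0,0]]]' |grep -E "ee|wrist"
python3 -m creep '[[[0,0,0.1],[0,0,0]],[[0,0,0],[0,0,0]],[[0,0,0],[0,0,0]]]' |grep -E "ee|wrist"
```

```text
ee_pos: [580.1, 282.7, 23.4]
wrist_force: [-0.7, -1.7, 0.1]
ee_pos: [581.1, 282.7, 23.4]
wrist_force: [0.1, -2.2, 4.8]
```

```bash
python3 -m creep '[[[0,0,-0.1],[0,0,0]],[[0,0,0],[0,0,0]],[[0,0,0],[0,0,0]],[[0,0,0],[0,0,0]],[[0,0,-1],[0,0,0]],[[0,0,-3],[0,0,0]],[[0,0,-4],[0,0,0]],[[0,0,-4],[0,0,0]]]' 1
python3 -m creep '[[[0,0,-3],[0,0,0]],[[0,0,0],[0,0,0]],[[0,0,0],[0,0,0]]]' |grep -E "ee|wrist"
python3 -c "
from h import *
go(392,297,170,175.7)
d=optics.snapshot('wrist');cv2.imwrite('pics/w6.png',d['image'])
e=optics.snapshot('top');V=[(x,bmask(x['image'])) for x in (d,)]
print([fit(V,[579,282,22,-4.3])])"
```

```text
time: 15.5
ee_pos: [579.1, 282.1, 144.2]
tcp_rot: [179.8, -0.1, 175.6]
wrist_force: [0.2, 0.2, -0.1]
grip_width: 1.002
gripper_force: 0.0
ee_pos: [580.4, 282.4, 174.1]
wrist_force: [0.3, -0.4, -0.3]
t 15.8 at [580.4 282.4 174.1] [1.797e+02 1.000e-01 1.756e+02] F [ 0.3 -0.4 -0.3] g 1.00
shift cm [1.89e+01 1.00e-02 3.70e-01] turn [ 0.3  0.1 -0.1]
[(array([579.6, 282. ,  20.6,  -3.4]), np.float64(0.276))]
```

View pics/w6.png

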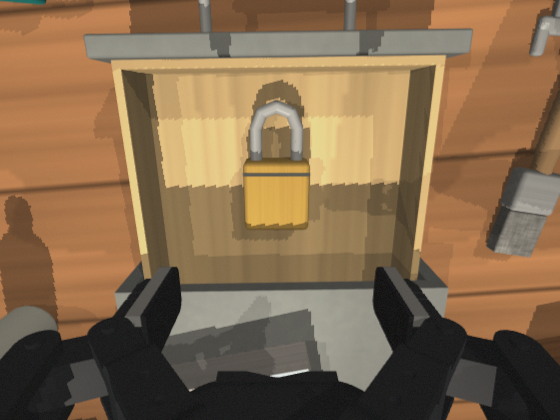

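The real lock lies flat in the drawer at (277,170). I'll go round to the front of the handle with the fingers shut.

```bash
python3 -m creep '[[[1.5,0,0],[0,0,0]],[[3,0,0],[0,0,0]],[[3,0,0],[0,0,0]],[[3,0,0],[0,0,0]],[[3,0,0],[0,0,0]],[[3,0,0],[0,0,0]],[[2.4,0,0],[0,0,0]],[[0,0,0],[0,0,0]]]' 0 30 |grep -E "ee|grip"
python3 -c "
from h import *
d=optics.snapshot('wrist');cv2.imwrite('pics/w7.png',d['image']);C=np.array([601,281,22.])+Ro.from_euler('z',-4.3,degrees=True).apply([-167,0,30]);print(C,proj(d,C).round())
go(392,297,38,175.7);print(status.get_state()['joints'].round(1))"
```

```text
ee_pos: [386.7, 295.6, 171.0]
grip_width: 0.003
gripper_force: 0.0
[434.4700827  293.52144738  52.        ] [279. 254.]
t 16.8 at [388.9 295.9 171.4] [179.9  -0.2 175.7] F [ 1.2 -0.8  0.7] g 0.00
shift cm [-0.35  0.1  13.34] turn [ 0.1 -0.2  0. ]
[ 29.7  13.3 -15.9  60.9   0.2  34. ]
```

View pics/w7.png

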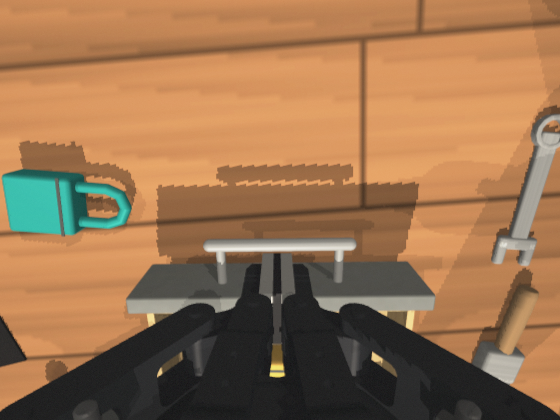

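The bar handle is at (279,245), about 8 mm nearer the robot than predicted (x≈427). That leaves 20 mm of clearance, so I descend and push.

```bash
python3 -m creep '[[[0,0,3],[0,0,0]],[[0,0,4],[0,0,0]],[[0,0,4],[0,0,0]],[[0,0,2.3],[0,0,0]],[[0,0,0],[0,0,0]],[[0,0,0],[0,0,0]]]' |grep -E "ee|wrist"
python3 -m creep '[[[-0.8,0,0],[0,0,0]],[[-0.7,0,0],[0,0,0]],[[-0.6,0,0],[0,0,0]],[[-0.6,0,0],[0,0,0]],[[-0.8,0,0],[0,0,0]],[[-1,0,0],[0,0,0]],[[-1.2,0,0],[0,0,0]],[[-1.2,0,0],[0,0,0]]]' |grep -E "ee|wrist"
python3 -m creep '[[[-1.2,0,0],[0,0,0]],[[-1.2,0,0],[0,0,0]],[[-1.2,0,0],[0,0,0]],[[-1.2,0,0],[0,0,0]],[[-1.2,0,0],[0,0,0]],[[-1.2,0,0],[0,0,0]],[[-1,0,0],[0,0,0]],[[-0.7,0,0],[0,0,0]]]' |grep -E "ee|wrist"
python3 -c "
from h import *
go(590,282,38,175.7)"
```

```text
ee_pos: [391.4, 296.7, 39.5]
wrist_force: [0.4, -0.3, 0.1]
ee_pos: [461.1, 291.9, 39.8]
wrist_force: [-1.2, 1.4, -0.4]
ee_pos: [549.9, 284.7, 39.6]
wrist_force: [-0.7, 0.3, -0.0]
t 18.9 at [549.9 284.7  39.6] [179.8   0.  175.6] F [-0.7  0.3 -0. ] g -0.00
shift cm [-4.02  0.04  0.16] turn [ 0.2  0.  -0.1]
```

```bash
python3 -m creep '[[[-0.7,0,0],[0,0,0]],[[-0.7,0,0],[0,0,0]],[[-0.6,0,0],[0,0,0]],[[-0.5,0,0],[0,0,0]],[[-0.4,0,0],[0,0,0]],[[-0.3,0,0],[0,0,0]],[[0,0,0],[0,0,0]]]' |grep -E "ee|wrist"
for i in 1 ; do python3 -m creep '[[[-0.3,0,0],[0,0,0]],[[-0.3,0,0],[0,0,0]],[[0,0,0],[0,0,0]]]'|grep -E "ee|wrist"; done
python3 -c "
from h import *
d=optics.snapshot('scene');cv2.imwrite('pics/s8.png',cv2.resize(d['image'][130:300,260:480],None,fx=3,fy=3))"
```

```text
ee_pos: [577.5, 282.8, 39.4]
wrist_force: [-8.0, 2.2, 5.6]
ee_pos: [577.7, 282.8, 39.4]
wrist_force: [-22.0, 2.6, 16.0]
```

View pics/s8.png

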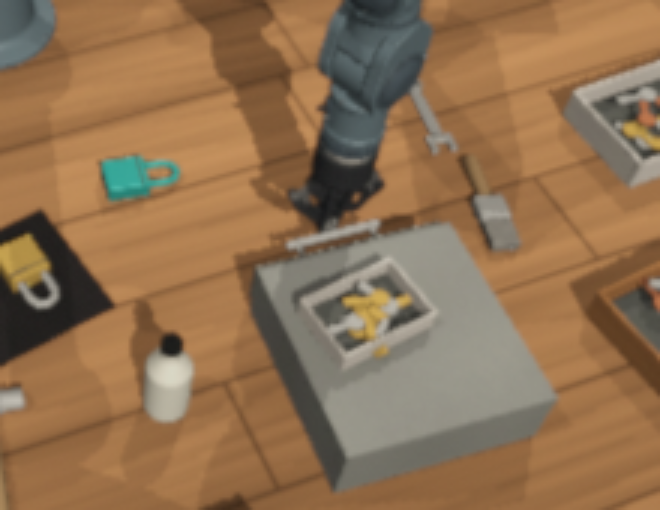

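The drawer looks flush, and the push force rose at a fixed position (577.7 mm), so it is on its stop. I'll back off and check.

```bash
python3 -m creep '[[[0.6,0,0],[0,0,0]],[[1,0,0],[0,0,0]],[[2,0,0],[0,0,0]],[[3,0,0],[0,0,0]],[[3,0,0],[0,0,0]],[[0,0,-3],[0,0,0]],[[0,0,-4],[0,0,0]],[[0,0,-4],[0,0,0]]]' |grep -E "ee|wrist"
python3 -m creep '[[[0,0,-3],[0,0,0]],[[0,0,0],[0,0,0]],[[0,0,0],[0,0,0]]]' |grep -E "ee|wrist"
python3 -c "
from h import *
w=optics.snapshot('wrist')['image'];t=optics.snapshot('top')['image'][70:350,60:433]
cv2.imwrite('pics/f9.png',np.hstack([cv2.resize(w,(400,300)),cv2.resize(t,(400,300))]))"
```

```text
ee_pos: [490.2, 288.5, 150.6]
wrist_force: [1.3, 0.7, 0.7]
ee_pos: [491.9, 289.0, 180.6]
wrist_force: [-0.8, -0.1, -0.2]
```

View pics/f9.png

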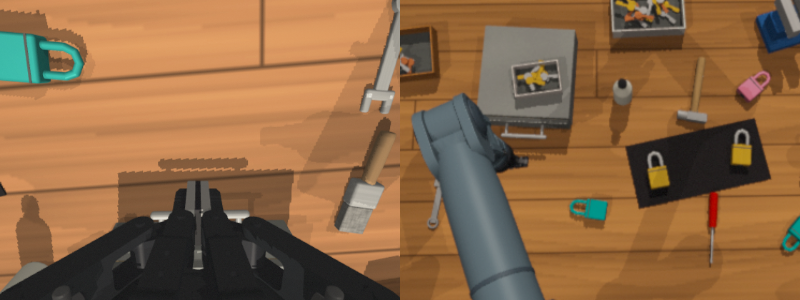

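```bash
python3 -c "
from h import *
d=optics.snapshot('scene');b=cv2.resize(d['image'][130:300,260:480],None,fx=3,fy=3);a=cv2.imread('pics/s8.png')
for n,(x0,x1,y0,y1) in dict(handleL=(282,318,225,258),handleR=(345,385,215,245),cab=(260,560,380,480)).items():
    r=cv2.matchTemplate(b[y0-15:y1+15,x0-15:x1+15],a[y0:y1,x0:x1],cv2.TM_CCOEFF_NORMED);print(n,cv2.minMaxLoc(r))
p=onz(d,(0,0),52);print('px/mm*3',np.linalg.norm(proj(d,np.array([480,290,52]))-proj(d,np.array([490,290,52])))*.3)
go(577,282,38,175.7)"
```

```text
handleL (-0.6926442980766296, 0.9752636551856995, (30, 22), (15, 15))
handleR (-0.6430122256278992, 0.988300621509552, (7, 29), (15, 15))
cab (0.5711019039154053, 0.995781660079956, (30, 0), (15, 15))
px/mm*3 0.6252315592323192
t 21.2 at [490.  288.3 178.1] [179.8  -0.2 175.6] F [ 0.5 -1.2  0.5] g 0.00
shift cm [-8.76  0.   13.98] turn [ 0.2 -0.2 -0.1]
```

```bash
python3 -c "
from workcell import sign_off
print(sign_off())"
```

```text
the job is handed in; nothing more can be done
None
```

The middle padlock was the real one (about 6.6 N when lifted); I laid it gently in the drawer, pushed the drawer shut against its stop and handed the job in, leaving both dummies flat on the mat and nothing else touched.

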